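# Pin the lever of the curing lamp and hold its dial on the third click

## Task

The lever has come loose from the dial of the white hold-to-run curing lamp: take the headed steel pin from its wooden stand and push it head up, fully home, down through the aligned holes of the lever's fork and the dial's brass lug. Then turn the lever by its orange grip clockwise (seen from above), past the first two clicks, so that the dial's red pointer stands at the third mark (three red dots), and keep it there against the return spring: finish while still holding the lever, with the pin fully home. Leave the glass nugget under the lamp and the other things on the table where they are.

Things in the scene. Friction and masses are not known exactly. Their poses are not given: they have to be found in the camera images.
- lamp: White curing lamp, fixed. Housing 140 (x) x 120 (y) mm, top at z 45 mm. Origin on the table plane under the upright axis of dial and lever; the housing reaches 65 mm to -x (the robot's side) and 75 mm to +x of it. Beyond, at x +135 mm, a black pad carries the nugget, with a lamp head over it (z 67 to 102 mm) on a thin bent post that rises at x +64, y +49 mm.
- lever: Aluminium lever, lying along its own -x from the dial's upright axis. Origin as the lamp's. At rest its yaw is the lamp's + 0.54 (it points front right); it turns clockwise from above (yaw falls) by up to 1.46 rad; a weak spring (0.02 N m) returns it. Unpinned it does not move the dial; pinned it carries it with some 0.04 rad of play. Its pivot screw (radius 8 mm) on the axis tops out at z 81 mm.
- lever_hole (a point): Centre of the mouth of the lever's upright 12 mm hole, 48 mm from the axis, z 77 mm. It runs through the fork's upper plate (z 71 to 77 mm, 26 mm wide), the dial's brass lug (z 61 to 69 mm) and the fork's lower plate (z 53 to 59 mm); these holes are equal, and aligned while lever and dial are at rest.
- lever_grip (a point): Point on the centre line of the orange grip of the lever, 100 mm from the axis, z 98 mm: an upright round post 16 mm in diameter, fixed to the lever, free from z 82 mm to its top at z 113 mm. With the pin in, some 3 to 7 N across the lever turn it; it may be pinched or pushed.
- dial (a joint): Angle of the black dial, rad: 0 at rest, growing clockwise from above. Clicks (one, two, three dots on the housing's far side) at 0.36, 0.72, 1.08; end stop 1.42. Small bumps (up to 0.13 N m) lie between, at 0.18, 0.54, 0.90, 1.26. A return spring, 0.26 N m at rest and 0.48 N m at the third click, turns it back to 0 through all clicks when let go. Its red pointer is opposite the lug.
- third_mark (a point): Centre of the three red dots on top of the housing, 53 mm from the axis, z 45 mm; the dial's red pointer points to it at the third click.
- pin: Loose steel pin, upright, head up, about 50 g: shank 10 mm in diameter, 28 mm long, its lowest 5 mm tapering to 5 mm; round head 18 mm in diameter, 16 mm high. Origin at the foot, z axis up along the pin. It starts standing in the stand, its head resting on the stand's top.
- pin_seat (a point): Centre of the underside of the pin's head, 28 mm above the foot; it meets point lever_hole when the pin is fully home. The top of the head is 16 mm above it.
- pin_stand: Fixed wooden block 44 x 44 x 34 mm with a 12.5 mm hole from above, 31 mm deep, in its middle, in which the pin stands. Origin at the centre of its underside.
- nugget: Amber glass nugget, 26 mm wide and 10 mm high, loose on the lamp's pad. Leave alone.
- nail_tin: Round tin of nails, 61 mm wide, 22 mm high, loose. Leave alone.
- solder_spool: Solder spool, 62 x 92 x 40 mm, loose. Leave alone.
- foil_roll_copper: Roll of copper foil, 61 mm wide, 7 mm high, loose. Leave alone.

How it is judged:
By the outcome, as a careful person would: the job done as asked, in the order asked, and still so for the second after the job is handed in, while the arm keeps its last pose, push and grip.
It also fails if it takes over 54 s, if anything falls off the work surface, if the arm or the gripper's body presses on something with over 40 N, if the wrist force passes 120 N, or if a joint passes its speed limit or range.

## Robot

A 7-joint arm with a two-finger parallel gripper is mounted at the origin on a cart in front of the work surface, level with it; the furniture and walls round the work are solid. World frame = base frame: x ahead of the robot, y to its left, z up, the work surface at z = 0. Lengths are in m, angles in rad, forces in N, time in s.
With the tool pointing down it reaches from about 0.4 to 0.85 m from the base axis. Payload 4.5 kg.
Tool frame: the origin (TCP) lies midway between the tips of the shut fingers; the grasp point (between the pads) lies 19 mm behind it; z points along the fingers, y is the line along which they close (so a half turn about z gives the same grasp; the last joint's range is limited). The gripper opens to 88 mm and grips with 3 to 60 N. Pads are 18 mm wide; open, the fingers measure 123 mm over their backs; the gripper's body (75 mm by 187 mm) begins 45 mm behind the grasp point.
Start: joints at [1.303, 0.689, -0.195, 1.565, 0.157, 0.902, -0.215], TCP at [0.186, -0.597, 0.239] pointing down, gripper open.
Joint ranges: [-3.01, 3.01], [-0.46, 2.08], [-1.47, 1.51], [0.13, 2.56], [-1, 4.14], [0.04, 2.09], [-2.66, 2.66]. Speed limits (rad/s): [2.57, 2.57, 3.14, 3.14, 3.14, 3.14, 3.14].

## Interface

Orientations are given as a unit quaternion [x, y, z, w].
In Python, from plant import r gives the robot as it stands.
- The arm moves only by the tool carry_out, never from a script. Its argument "plan" is a list of rows, each an object with "rot": the turn, a rotation vector about the tool's x, y, z in rad, a list of three; "xyz": the shift along the tool's x, y, z in m, a list of three; "grip": the closure in counts, from 0 (fully open) to 255 (shut). In form: [{"rot": [wx, wy, wz], "xyz": [dx, dy, dz], "grip": grip}, ...]. A call has 1 to 8 rows; each row is the pose to reach, as a shift and turn from the pose commanded when the call began, along the tool's axes at that moment; what a row does not reach only later rows make up. A row lasts 1/12 s, in which the tool goes at most 41.7 mm and 7.16 degrees, less where a joint would pass 70% of its speed; a pose out of reach is approached as far as the arm can. A call with a gripper value outside its range is refused whole. The fingers move at their own pace and stop on an object; "squeeze" is the grip in N (left out, the last holds). Time passes only in rows, so rows that repeat a pose let the fingers close. It gives the time, the measured TCP pose, the force, the opening and the grip force at its end, in the units of the state.
- r.get_state(): the state, without advancing time (a new reading comes with each control period).
- r.snapshot(name): name is "side" or "top" or "wrist"; returns the picture (420x560x3 uint8, red, green, blue); there is no depth.
- r.camera_params(name): a dict with "fx", "fy", "cx", "cy" (pixels), "distortion" ([k1, k2, p1, p2, k3] as OpenCV has them; the pictures are not rectified), "position" and "attitude" of the camera in the world; the wrist camera has in their place "hand_eye" (4x4, takes a point from camera to tool coordinates, whose origin is the TCP and whose axes are the flange's). Camera axes: x right, y down, z forward; pixel columns grow to the right and rows downward; lengths in m; the calibration is good to about 2 mm. A picture is of the moment at which its call begins: read the wrist's pose just before it. camera_params takes no time and is no camera call.
- r.finish_job(): hands the job in; it is judged then, once.
The state is a dict: "clock": time; "q": joint angles; "qd": joint speeds; "joint_torque": joint torques, N m; "tool_pos": TCP position; "eef_rot": TCP orientation; "contact_force": force on the tool from outside, world axes, zero at the start; "moment": the same for the moment, N m; "opening": opening from 0.0 (shut) to 1.0 (fully open); "finger_force": force on a finger pad.
Only numpy, scipy, OpenCV 4.12 (cv2) and the standard library are available. Lean on these libraries where they do the work, as an engineer would, in place of code of your own. Each camera call takes 0.05 s, during which the arm holds its last target. There are 200 camera calls.

## Working session

There is one attempt and no reset: what is moved stays moved. The work goes in short steps, Python scripts to look and compute and a tool call to move; the robot and the scene stay as the last step left them, time stands still between calls to the robot, and variables do not carry over. Pictures are saved under pics/ and viewed, at most 10 in all, crops included, and the job is handed in when it is done.

Besides the shell and the picture viewer there is one more tool, called after "Call:" by a JSON object that holds its "name" and its "arguments". carry_out: Moves the arm, as the interface text tells. Its arguments: {"type":"object","properties":{"plan":{"type":"array"},"squeeze":{"type":"number"}},"required":["plan"]}

```bash
mkdir -p pics; ls; python3 - <<'E'
from plant import r
import cv2,numpy as np
s=r.get_state()
for k in('clock','tool_pos','eef_rot','contact_force','opening'):print(k,s[k])
ims=[]
for n in('side','top'):
    im=r.snapshot(n);cv2.imwrite(f'pics/{n}0.png',im[:,:,::-1]);p=r.camera_params(n);print(n,p)
print(r.camera_params('wrist'))
E
```

```text
pics
clock 0.0
tool_pos [ 0.18551349 -0.59618197  0.23791732]
eef_rot [ 9.88628643e-01  1.50374817e-01 -2.17223703e-04 -8.79378894e-04]
contact_force [ 0.16943892  0.03938465 -0.4782593 ]
opening 0.9980606176744617
side {'fx': 472.9611585808127, 'fy': 472.9611585808127, 'cx': 279.79537714622256, 'cy': 211.76313555209526, 'distortion': array([0.00102199, 0.        , 0.        , 0.        , 0.        ]), 'position': array([ 0.2311443 , -0.60825497,  0.65380514]), 'attitude': array([ 0.87674486, -0.25940634,  0.11589437, -0.3880661 ])}
top {'fx': 418.1006601932198, 'fy': 418.1006601932198, 'cx': 276.95297879029897, 'cy': 212.55487958851504, 'distortion': array([-0.10940206,  0.        ,  0.        ,  0.        ,  0.        ]), 'position': array([ 0.52682882, -0.06788088,  0.91981169]), 'attitude': array([ 0.71433387, -0.69871797,  0.03026275, -0.02458613])}
{'fx': 372.6726387625248, 'fy': 372.6726387625248, 'cx': 282.9021996245367, 'cy': 209.1043158645535, 'distortion': array([-0.05677107,  0.        ,  0.        ,  0.        ,  0.        ]), 'hand_eye': array([[ 1.15205358e-03, -9.50693401e-01, -3.10130181e-01,
         7.98407608e-02],
       [ 9.99999336e-01,  1.10066745e-03,  3.40681230e-04,
         5.82879441e-04],
       [ 1.74668000e-05, -3.10130368e-01,  9.50694038e-01,
        -1.45284373e-01],
       [ 0.00000000e+00,  0.00000000e+00,  0.00000000e+00,
         1.00000000e+00]])}
```

View pics/top0.png

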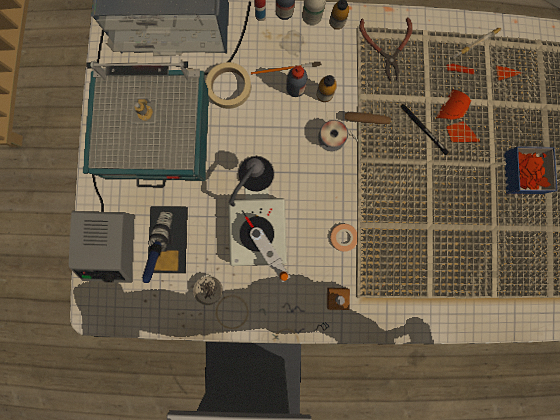

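View pics/side0.png

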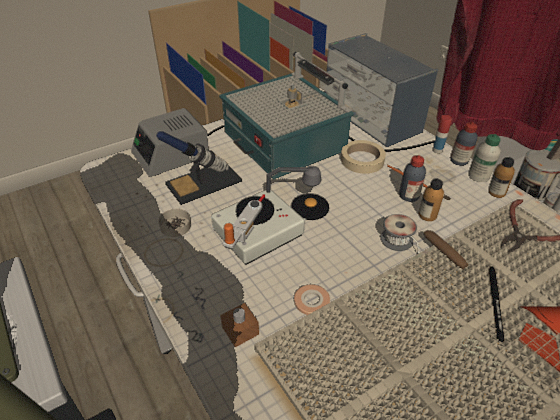

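The top view shows the orange grip at about (284,277), the dial at (257,233), and the pin in its stand at about (339,299). The side view shows the grip at (229,232), the pin head at (239,315), and the lamp head post behind the dial.

```bash
cat > h.py <<'E'
import numpy as np,cv2
from scipy.spatial.transform import Rotation as R
from plant import r
def cam(n,s=None):
    p=r.camera_params(n);K=np.array([[p['fx'],0,p['cx']],[0,p['fy'],p['cy']],[0,0,1]])
    if n=='wrist':
        Rt=R.from_quat(s['eef_rot']).as_matrix();H=p['hand_eye']
        return K,p['distortion'],Rt@H[:3,:3],Rt@H[:3,3]+s['tool_pos']
    return K,p['distortion'],R.from_quat(p['attitude']).as_matrix(),p['position']
def ray(c,uv):
    x=cv2.undistortPoints(np.array([[uv]],float),c[0],c[1])[0,0]
    d=c[2]@np.array([x[0],x[1],1]);return c[3],d/np.linalg.norm(d)
def onz(c,uv,z):
    o,d=ray(c,uv);return o+d*(z-o[2])/d[2]
def cross(a,b):
    (o1,d1),(o2,d2)=a,b;A=np.stack([d1,-d2],1);t=np.linalg.lstsq(A,o2-o1,rcond=None)[0]
    p,q=o1+t[0]*d1,o2+t[1]*d2;return (p+q)/2,np.linalg.norm(p-q)
def proj(c,P):
    Rv=cv2.Rodrigues(c[2].T)[0];return cv2.projectPoints(np.array([P],float),Rv,-c[2].T@c[3],c[0],c[1])[0][0,0]
def blobs(mask,amin=8):
    n,l,st,ce=cv2.connectedComponentsWithStats(mask.astype(np.uint8));return [(st[i].tolist(),ce[i].round(1).tolist()) for i in range(1,n) if st[i][4]>=amin]
E
python3 - <<'E'
from h import *
for n,w,zs in(('top',(220,180,370,320),0),('side',(130,170,330,360),0)):
    im=cv2.imread(f'pics/{n}0.png');hsv=cv2.cvtColor(im,cv2.COLOR_BGR2HSV);H,S,V=cv2.split(hsv);c=cam(n)
    box=np.zeros(H.shape,bool);box[w[1]:w[3],w[0]:w[2]]=1
    print(n,'orange',[(b,onz(c,b[1],.1).round(3)) for b in blobs(box&(H<14)&(H>4)&(S>190)&(V>150))])
    print('red',[(b,onz(c,b[1],.05).round(3)) for b in blobs(box&((H<4)|(H>174))&(S>150),3)])
    print('black',[(b,onz(c,b[1],.055).round(3)) for b in blobs(box&(V<45),150)])
    print('brown',[(b,onz(c,b[1],.034).round(3)) for b in blobs(box&(H<14)&(S>120)&(V<150),60)])
t=cam('top');print('pin',onz(t,(339,300),.05))
print(cross(ray(t,(339.5,300.5)),ray(cam('side'),(239,312))))
x=np.hstack([cv2.resize(cv2.imread('pics/top0.png')[180:320,220:360],None,fx=2.8,fy=2.8,interpolation=3),cv2.resize(cv2.imread('pics/side0.png')[180:350,200:370],(392,392),interpolation=3)])
cv2.imwrite('pics/crop0.png',x)
E
```

```text
top orange [(([281, 274, 7, 7, 28], [283.8, 276.6]), array([ 0.466, -0.09 ,  0.1  ]))]
red [(([245, 216, 9, 12, 38], [248.8, 221.6]), array([ 0.574, -0.016,  0.05 ]))]
black [(([243, 180, 29, 11, 245], [256.5, 184.3]), array([ 0.652, -0.03 ,  0.055])), (([250, 216, 24, 27, 286], [263.2, 226.1]), array([ 0.565, -0.046,  0.055])), (([240, 221, 19, 30, 288], [246.9, 236.9]), array([ 0.542, -0.013,  0.055]))]
brown [(([327, 293, 14, 17, 72], [331.9, 300.7]), array([ 0.412, -0.194,  0.034]))]
side orange [(([225, 224, 7, 9, 23], [228.3, 226.7]), array([ 0.471, -0.081,  0.1  ])), (([228, 234, 4, 6, 8], [229.9, 236.4]), array([ 0.463, -0.103,  0.1  ])), (([226, 240, 8, 4, 15], [229.7, 241.7]), array([ 0.457, -0.114,  0.1  ]))]
red [(([259, 195, 6, 7, 21], [261.5, 197.8]), array([0.587, 0.003, 0.05 ]))]
black [(([166, 170, 76, 35, 353], [203.3, 186.1]), array([0.505, 0.092, 0.055])), (([292, 194, 37, 26, 619], [310.4, 206.9]), array([ 0.648, -0.076,  0.055])), (([254, 198, 20, 27, 291], [264.5, 212.0]), array([ 0.567, -0.04 ,  0.055]))]
brown [(([221, 303, 38, 44, 628], [242.9, 325.9]), array([ 0.414, -0.225,  0.034]))]
pin [ 0.4158129  -0.20655305  0.05      ]
(array([ 0.41585273, -0.2082986 ,  0.04940928]), np.float64(0.002554745027309496))
```

View pics/crop0.png

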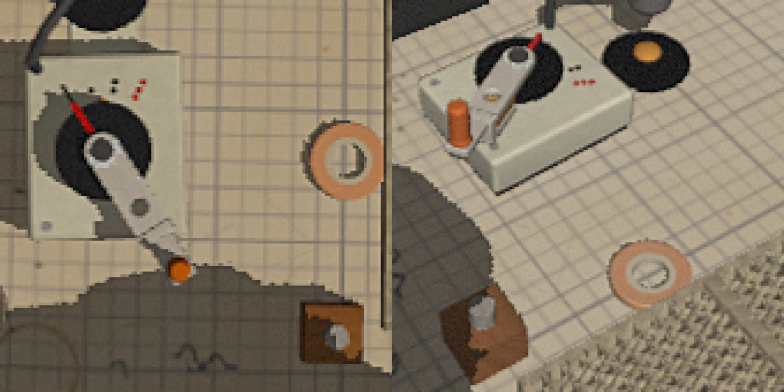

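The crop shows the pivot screw at (103,150), the fork hole at (139,207), and the grip top at (179,269) in its left half, with the pin head at (337,337) in the stand.

```bash
python3 - <<'E'
from h import *
t=cam('top')
f=lambda u,v:(220+u/2.8,180+v/2.8)
A=onz(t,f(103,150),.081);Hh=onz(t,f(139,207),.077);G=onz(t,f(179,269),.113);P=onz(t,f(337,337),.05)
print(A,Hh,G,P);d=lambda a,b:(np.hypot(*(b-a)[:2]),np.arctan2(*(a-b)[1::-1]))
print(d(A,Hh),d(A,G),d(Hh,G))
s=cam('side');g=lambda u,v:(200+u*170/392,180+v*170/392)
print(cross(ray(t,f(179,269)),ray(s,g(457-392,103))),cross(ray(t,f(139,207)),ray(s,g(492-392,97))),cross(ray(t,f(103,150)),ray(s,g(518-392,54))))
S=r.get_state();Rt=R.from_quat(S['eef_rot']);print(Rt.as_matrix().round(3));print('pin delta tool',Rt.inv().apply(np.array([.416,-.207,.2])-S['tool_pos']))
E
```

```text
[ 0.54895614 -0.03440698  0.081     ] [ 0.50876813 -0.06107237  0.077     ] [ 0.46774922 -0.08971536  0.113     ] [ 0.41511424 -0.20939431  0.05      ]
(np.float64(0.04822986346898624), np.float64(0.5858182168796348)) (np.float64(0.09825263662249922), np.float64(0.5979145647741022)) (np.float64(0.05002970319199051), np.float64(0.6095757213447474))
(array([ 0.46775036, -0.08969034,  0.11339576]), np.float64(6.252152099586396e-05)) (array([ 0.50948234, -0.06146243,  0.07531531]), np.float64(0.001703578063523225)) (array([ 0.54938938, -0.03462741,  0.080663  ]), np.float64(0.0009690641505245952))
[[ 0.955  0.297 -0.001]
 [ 0.297 -0.955  0.001]
 [-0.    -0.002 -1.   ]]
pin delta tool [ 0.33576403 -0.30307555  0.0384445 ]
```

Call:
{"name": "carry_out", "arguments": {"plan": [{"rot":[0,0,-0.07],"xyz":[0.03,-0.027,0.0],"grip":0},{"rot":[0,0,-0.14],"xyz":[0.06,-0.054,0.01],"grip":0},{"rot":[0,0,-0.21],"xyz":[0.09,-0.081,0.015],"grip":0},{"rot":[0,0,-0.285],"xyz":[0.12,-0.108,0.02],"grip":0},{"rot":[0,0,-0.285],"xyz":[0.15,-0.135,0.025],"grip":0},{"rot":[0,0,-0.285],"xyz":[0.18,-0.162,0.03],"grip":0},{"rot":[0,0,-0.285],"xyz":[0.21,-0.189,0.035],"grip":0},{"rot":[0,0,-0.285],"xyz":[0.24,-0.216,0.038],"grip":0}]}}

```text
clock: 0.77
tool_pos: [0.351, -0.3173, 0.2002]
eef_rot: [0.957, 0.289, -0.0, -0.0]
contact_force: [0.4, -0.4, 0.5]
opening: 0.998
finger_force: 0.0
```

```bash
python3 - <<'E'
from h import *
S=r.get_state();Rt=R.from_quat(S['eef_rot']);print(S['clock'],S['tool_pos'],Rt.as_matrix().round(3),S['q'].round(2) if hasattr(S['q'],'round') else S['q']);print(Rt.inv().apply(np.array([.415,-.209,.13])-S['tool_pos']))
E
```

```text
0.7667 [ 0.35098428 -0.31732639  0.2002023 ] [[ 0.833  0.553 -0.001]
 [ 0.553 -0.833  0.001]
 [-0.    -0.001 -1.   ]] [ 0.78  0.56 -0.22  2.05  0.22  0.55 -0.58]
[ 0.11327243 -0.05475614  0.07022894]
```

Call:
{"name": "carry_out", "arguments": {"plan": [{"rot":[0,0,0],"xyz":[0.035,-0.017,0.02],"grip":0},{"rot":[0,0,0],"xyz":[0.07,-0.034,0.04],"grip":0},{"rot":[0,0,0],"xyz":[0.1,-0.049,0.06],"grip":60},{"rot":[0,0,0],"xyz":[0.113,-0.055,0.07],"grip":60},{"rot":[0,0,0],"xyz":[0.113,-0.055,0.07],"grip":60},{"rot":[0,0,0],"xyz":[0.113,-0.055,0.07],"grip":60}]}}

```text
clock: 1.27
tool_pos: [0.4143, -0.21, 0.1302]
eef_rot: [0.957, 0.29, -0.001, -0.001]
contact_force: [-0.4, -0.3, -0.9]
opening: 0.761
finger_force: 0.0
```

```bash
python3 - <<'E'
from h import *
S=r.get_state();im=r.snapshot('wrist');cv2.imwrite('pics/w1.png',im[:,:,::-1]);c=cam('wrist',S)
print(S['tool_pos'],S['clock'],proj(c,(.415,-.209,.05)),proj(c,S['tool_pos']))
E
```

```text
[ 0.41425181 -0.20997537  0.13015949] 1.2667 [281.80250489 216.38664085] [281.88763267 279.27368914]
```

View pics/w1.png

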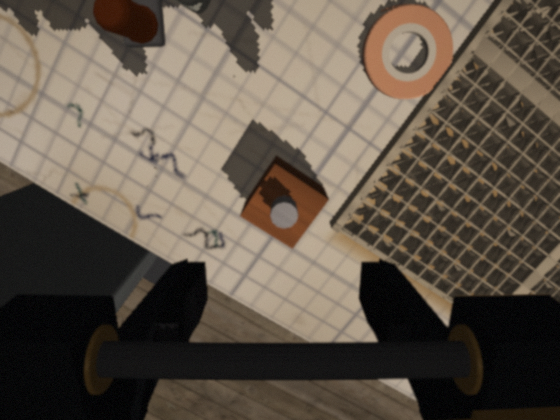

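The wrist view shows the pin head's top as a grey disc at about (285,214), between the open fingers.

```bash
python3 - <<'E'
from h import *
S=r.get_state();c=cam('wrist',S);im=cv2.imread('pics/w1.png');H,Sa,V=cv2.split(cv2.cvtColor(im,40))
m=np.zeros(H.shape,bool);m[195:240,262:310]=1
b=blobs(m&(Sa<60)&(V>85),60);print(b)
P=onz(c,(284.5,214.5),.05);print(P)
for x in b:
    q=(x[0][0]+x[0][2]/2-.5,x[0][1]+x[0][3]/2-.5);P=onz(c,q,.05);print(q,P, R.from_quat(S['eef_rot']).inv().apply(np.array([P[0],P[1],.038])-S['tool_pos']))
E
```

```text
[([271, 202, 26, 26, 527], [283.7, 214.5]), ([301, 228, 9, 12, 63], [306.3, 235.1]), ([262, 231, 14, 9, 66], [266.4, 236.5])]
[ 0.41652735 -0.21138832  0.05      ]
(283.5, 214.5) [ 0.416172   -0.21085504  0.05      ] [0.00237518 0.00080802 0.09268876]
(305.0, 233.5) [ 0.41304702 -0.22978938  0.05      ] [-0.01070678  0.01484857  0.09270271]
(268.5, 235.0) [ 0.39896744 -0.21055746  0.05      ] [-0.01178949 -0.00896171  0.09270754]
```

Call:
{"name": "carry_out", "arguments": {"plan": [{"rot":[0,0,0],"xyz":[0.002,0.001,0.03],"grip":60},{"rot":[0,0,0],"xyz":[0.002,0.001,0.06],"grip":60},{"rot":[0,0,0],"xyz":[0.002,0.001,0.083],"grip":60},{"rot":[0,0,0],"xyz":[0.002,0.001,0.093],"grip":60},{"rot":[0,0,0],"xyz":[0.002,0.001,0.093],"grip":60},{"rot":[0,0,0],"xyz":[0.002,0.001,0.093],"grip":255},{"rot":[0,0,0],"xyz":[0.002,0.001,0.093],"grip":255},{"rot":[0,0,0],"xyz":[0.002,0.001,0.093],"grip":255}], "squeeze": 30}}

```text
clock: 1.98
tool_pos: [0.4172, -0.2113, 0.0391]
eef_rot: [0.957, 0.289, 0.001, 0.001]
contact_force: [0.1, 0.3, -0.1]
opening: 0.564
finger_force: 0.0
```

Call:
{"name": "carry_out", "arguments": {"plan": [{"rot":[0,0,0],"xyz":[0,0,0],"grip":255},{"rot":[0,0,0],"xyz":[0,0,0],"grip":255},{"rot":[0,0,0],"xyz":[0,0,0],"grip":255},{"rot":[0,0,0],"xyz":[0,0,0],"grip":255}]}}

```text
clock: 2.32
tool_pos: [0.4168, -0.2106, 0.038]
eef_rot: [0.957, 0.289, 0.0, 0.0]
contact_force: [-0.6, 1.0, 0.1]
opening: 0.259
finger_force: 0.0
```

Call:
{"name": "carry_out", "arguments": {"plan": [{"rot":[0,0,0],"xyz":[0,0,0],"grip":255},{"rot":[0,0,0],"xyz":[0,0,0],"grip":255},{"rot":[0,0,0],"xyz":[0,0,0],"grip":255},{"rot":[0,0,0],"xyz":[0,0,0],"grip":255}]}}

```text
clock: 2.65
tool_pos: [0.4164, -0.2103, 0.0378]
eef_rot: [0.957, 0.289, -0.0, -0.0]
contact_force: [-1.2, 0.7, 3.2]
opening: 0.179
finger_force: 30.0
```

Call:
{"name": "carry_out", "arguments": {"plan": [{"rot":[0,0,0],"xyz":[0,0,-0.02],"grip":255},{"rot":[0,0,0],"xyz":[0,0,-0.05],"grip":255},{"rot":[0,0,0],"xyz":[0,0,-0.085],"grip":255},{"rot":[0,0,0],"xyz":[0.015,-0.007,-0.115],"grip":255},{"rot":[0,0,0],"xyz":[0.045,-0.02,-0.12],"grip":255},{"rot":[0,0,0],"xyz":[0.075,-0.034,-0.12],"grip":255},{"rot":[0,0,0],"xyz":[0.105,-0.048,-0.12],"grip":255},{"rot":[0,0,0],"xyz":[0.13,-0.06,-0.12],"grip":255}]}}

```text
clock: 3.32
tool_pos: [0.493, -0.0865, 0.158]
eef_rot: [0.957, 0.29, 0.001, -0.0]
contact_force: [-0.2, -0.5, -1.1]
opening: 0.18
finger_force: 30.0
```

Call:
{"name": "carry_out", "arguments": {"plan": [{"rot":[0,0,0],"xyz":[0.02,-0.009,0],"grip":255},{"rot":[0,0,0],"xyz":[0.03,-0.013,0],"grip":255},{"rot":[0,0,0],"xyz":[0.03,-0.013,0],"grip":255},{"rot":[0,0,0],"xyz":[0.03,-0.013,0],"grip":255},{"rot":[0,0,0],"xyz":[0.03,-0.013,0],"grip":255}]}}

```text
clock: 3.73
tool_pos: [0.5081, -0.0633, 0.1575]
eef_rot: [0.958, 0.288, -0.001, 0.0]
contact_force: [0.6, -0.4, -1.4]
opening: 0.179
finger_force: 30.0
```

```bash
python3 - <<'E'
from h import *
S=r.get_state();im=r.snapshot('wrist');cv2.imwrite('pics/w2.png',im[:,:,::-1]);c=cam('wrist',S)
side=r.snapshot('side')[:,:,::-1];cv2.imwrite('pics/s2.png',side)
sc=cam('side');T=S['tool_pos']
print(T,S['clock'],R.from_quat(S['eef_rot']).as_matrix().round(4),S['contact_force'])
for P in ((.509,-.0612,.077),(.549,-.0345,.081),(.4675,-.09,.113),T-[0,0,.031],T-[0,0,.003]):print(proj(c,P).round(1),proj(sc,P).round(1))
a=cv2.resize(im[100:400,180:380,::-1],(400,600),interpolation=3);b=cv2.resize(side[140:290,190:290],(400,600),interpolation=3);cv2.imwrite('pics/c2.png',np.hstack([a,b]))
E
```

```text
[ 0.50809956 -0.06334621  0.15745463] 3.7333 [[ 8.342e-01  5.515e-01 -1.800e-03]
 [ 5.515e-01 -8.342e-01 -1.600e-03]
 [-2.400e-03  3.000e-04 -1.000e+00]] [ 0.57933493 -0.37476865 -1.40878859]
[280.2 215. ] [242.5 221.4]
[279.7 140.3] [254.2 203.3]
[281.8 315.2] [228.2 225. ]
[282.  249.9] [241.2 201.2]
[281.9 276. ] [240.3 188.5]
```

View pics/c2.png

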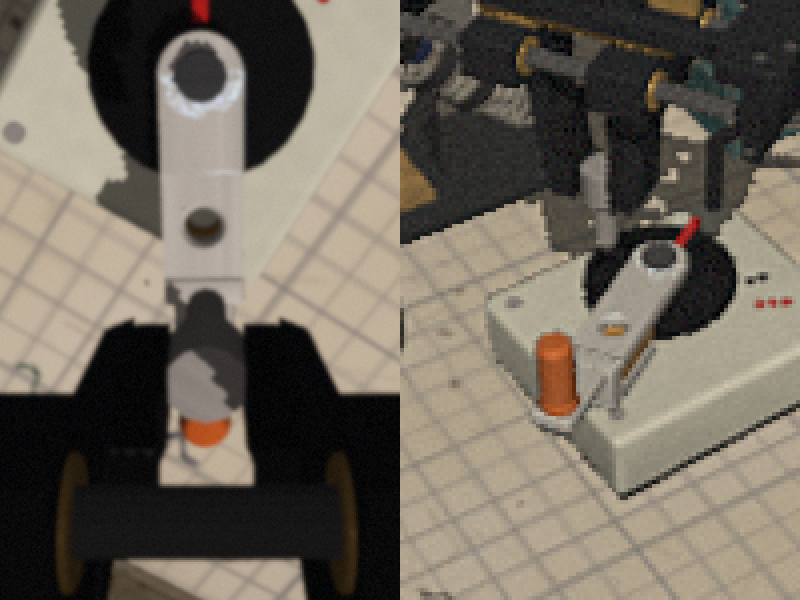

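The wrist crop shows the fork hole at about (205,228) and the pin foot hanging at about (206,298). The pin is straight in the fingers, and the side half shows it clear above the lever.

```bash
python3 - <<'E'
from h import *
S=r.get_state();c=cam('wrist',S);im=cv2.imread('pics/w2.png');g=cv2.cvtColor(im,6)
m=np.zeros(g.shape,bool);m[200:230,262:302]=1
for t in(90,110,130):print(t,blobs(m&(g<t),30))
for v in(246,249,252,256,262,270):print(v,g[v,260:306:2].tolist())
Rt=R.from_quat(S['eef_rot'])
for h in((282.3,213.5),):
  H=onz(c,h,.077)
  for f in((283,250),(283.5,250)):
    F=onz(c,f,S['tool_pos'][2]-.031);print(H,F,Rt.inv().apply(H-F),Rt.inv().apply(F-S['tool_pos']))
E
```

```text
90 [([273, 205, 18, 18, 252], [281.7, 213.3])]
110 [([273, 204, 19, 19, 287], [281.8, 213.3])]
130 [([272, 204, 21, 20, 333], [281.8, 213.5])]
246 [181, 134, 71, 71, 80, 138, 165, 162, 128, 72, 49, 43, 44, 53, 95, 150, 174, 175, 176, 176, 171, 171, 182]
249 [175, 129, 74, 71, 75, 123, 162, 119, 49, 38, 38, 37, 38, 39, 38, 65, 151, 181, 183, 184, 176, 172, 182]
252 [165, 153, 136, 114, 71, 64, 75, 55, 41, 40, 39, 36, 39, 38, 39, 38, 105, 162, 164, 177, 179, 180, 182]
256 [150, 164, 179, 167, 86, 65, 57, 39, 35, 39, 39, 39, 38, 36, 39, 38, 86, 156, 149, 164, 168, 172, 175]
262 [72, 72, 100, 145, 79, 44, 40, 40, 38, 38, 38, 38, 40, 40, 41, 42, 40, 52, 96, 160, 167, 99, 71]
270 [5, 8, 13, 34, 39, 39, 37, 39, 39, 37, 39, 40, 43, 41, 41, 39, 40, 39, 40, 34, 35, 11, 10]
[ 0.51077191 -0.06170687  0.077     ] [ 0.50851744 -0.06371886  0.12659598] [ 0.0030782  -0.00045058  0.04959046] [-7.17824300e-06  4.89915424e-04  3.10002046e-02]
[ 0.51077191 -0.06170687  0.077     ] [ 0.50865998 -0.06393414  0.12659598] [ 0.00307791 -0.00070877  0.04959039] [-6.89094278e-06  7.48107778e-04  3.10002788e-02]
```

Call:
{"name": "carry_out", "arguments": {"plan": [{"rot":[0,0,0],"xyz":[0.0027,-0.001,0.012],"grip":255},{"rot":[0,0,0],"xyz":[0.0027,-0.001,0.027],"grip":255},{"rot":[0,0,0],"xyz":[0.0027,-0.001,0.04],"grip":255},{"rot":[0,0,0],"xyz":[0.0027,-0.001,0.045],"grip":255},{"rot":[0,0,0],"xyz":[0.0027,-0.001,0.045],"grip":255},{"rot":[0,0,0],"xyz":[0.0027,-0.001,0.045],"grip":255}]}}

```text
clock: 4.33
tool_pos: [0.5109, -0.0596, 0.1129]
eef_rot: [0.957, 0.289, -0.0, 0.0]
contact_force: [0.3, 1.0, -0.7]
opening: 0.182
finger_force: 30.0
```

```bash
python3 - <<'E'
from h import *
S=r.get_state();im=r.snapshot('wrist')[:,:,::-1];cv2.imwrite('pics/w3.png',im);c=cam('wrist',S)
side=r.snapshot('side')[:,:,::-1];cv2.imwrite('pics/s3.png',side);sc=cam('side');T=S['tool_pos']
print(T,S['clock'],S['contact_force'])
for P in ((.5107,-.0618,.077),T-[0,0,.031],T-[0,0,.003]):print(proj(c,P).round(1),proj(sc,P).round(1))
a=cv2.resize(im[180:300,240:320],(400,600),interpolation=3);b=cv2.resize(side[180:270,205:265],(400,600),interpolation=3);cv2.imwrite('pics/c3.png',np.hstack([a,b]))
E
```

```text
[ 0.51086784 -0.05958285  0.11286531] 4.3333 [ 0.2758662   0.97342703 -0.6898546 ]
[285.4 248.5] [243.5 221.2]
[282. 250.] [242.9 218.5]
[281.9 276. ] [242.  206.7]
```

View pics/c3.png

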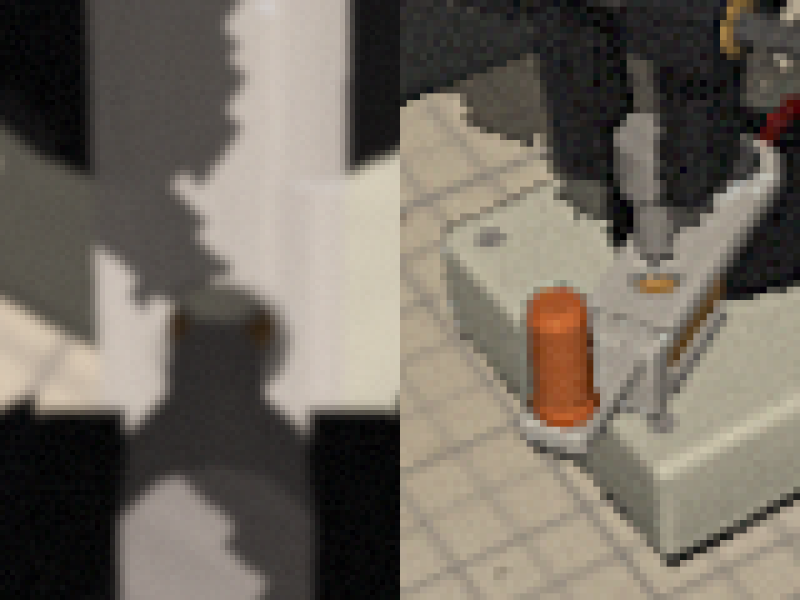

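The wrist crop shows the hole centred at about (227,350) and the pin tip at about (223,348). The tip is slightly ahead of the hole, so I shift about -1.7 mm in x and +0.6 mm in y and start to enter.

Call:
{"name": "carry_out", "arguments": {"plan": [{"rot":[0,0,0],"xyz":[-0.0017,0.0006,0],"grip":255},{"rot":[0,0,0],"xyz":[-0.0017,0.0006,0.002],"grip":255},{"rot":[0,0,0],"xyz":[-0.0017,0.0006,0.004],"grip":255},{"rot":[0,0,0],"xyz":[-0.0017,0.0006,0.006],"grip":255},{"rot":[0,0,0],"xyz":[-0.0017,0.0006,0.008],"grip":255},{"rot":[0,0,0],"xyz":[-0.0017,0.0006,0.0095],"grip":255},{"rot":[0,0,0],"xyz":[-0.0017,0.0006,0.0095],"grip":255}]}}

```text
clock: 5.02
tool_pos: [0.5098, -0.0602, 0.1028]
eef_rot: [0.957, 0.289, -0.0, -0.0]
contact_force: [-0.6, 0.1, 0.1]
opening: 0.18
finger_force: 30.0
```

Call:
{"name": "carry_out", "arguments": {"plan": [{"rot":[0,0,0],"xyz":[0,0,0.0015],"grip":255},{"rot":[0,0,0],"xyz":[0,0,0.003],"grip":255},{"rot":[0,0,0],"xyz":[0,0,0.0045],"grip":255},{"rot":[0,0,0],"xyz":[0,0,0.006],"grip":255},{"rot":[0,0,0],"xyz":[0,0,0.0075],"grip":255},{"rot":[0,0,0],"xyz":[0,0,0.0075],"grip":255}]}}

```text
clock: 5.52
tool_pos: [0.5099, -0.0603, 0.0954]
eef_rot: [0.957, 0.289, -0.0, -0.0]
contact_force: [0.0, 0.9, 0.0]
opening: 0.175
finger_force: 30.0
```

Call:
{"name": "carry_out", "arguments": {"plan": [{"rot":[0,0,0],"xyz":[0,0,0.002],"grip":255},{"rot":[0,0,0],"xyz":[0,0,0.004],"grip":255},{"rot":[0,0,0],"xyz":[0,0,0.006],"grip":255},{"rot":[0,0,0],"xyz":[0,0,0.008],"grip":255},{"rot":[0,0,0],"xyz":[0,0,0.01],"grip":255},{"rot":[0,0,0],"xyz":[0,0,0.012],"grip":255},{"rot":[0,0,0],"xyz":[0,0,0.0125],"grip":255},{"rot":[0,0,0],"xyz":[0,0,0.0125],"grip":255}]}}

```text
clock: 6.18
tool_pos: [0.5096, -0.0606, 0.083]
eef_rot: [0.957, 0.289, -0.0, 0.0]
contact_force: [-1.1, -0.5, -1.2]
opening: 0.175
finger_force: 30.0
```

Call:
{"name": "carry_out", "arguments": {"plan": [{"rot":[0,0,0],"xyz":[0,0,0.001],"grip":255},{"rot":[0,0,0],"xyz":[0,0,0.002],"grip":255},{"rot":[0,0,0],"xyz":[0,0,0.0027],"grip":255},{"rot":[0,0,0],"xyz":[0,0,0.0027],"grip":255}]}}

```text
clock: 6.52
tool_pos: [0.5098, -0.0606, 0.0809]
eef_rot: [0.957, 0.289, -0.0, 0.0]
contact_force: [-1.9, -0.3, 3.8]
opening: 0.18
finger_force: 30.0
```

Call:
{"name": "carry_out", "arguments": {"plan": [{"rot":[0,0,0],"xyz":[0,0,0.0007],"grip":255},{"rot":[0,0,0],"xyz":[0,0,0.0013],"grip":255},{"rot":[0,0,0],"xyz":[0,0,0.0013],"grip":255}]}}

```text
clock: 6.77
tool_pos: [0.5099, -0.0607, 0.0806]
eef_rot: [0.957, 0.289, 0.0, 0.0]
contact_force: [-3.6, -1.2, 15.8]
opening: 0.18
finger_force: 30.0
```

Call:
{"name": "carry_out", "arguments": {"plan": [{"rot":[0,0,0],"xyz":[0,0,-0.0015],"grip":130},{"rot":[0,0,0],"xyz":[0,0,-0.0015],"grip":130},{"rot":[0,0,0],"xyz":[0,0,-0.0015],"grip":130},{"rot":[0,0,0],"xyz":[0,0,-0.0015],"grip":130},{"rot":[0,0,0],"xyz":[0,0,-0.02],"grip":130},{"rot":[0,0,0],"xyz":[0,0,-0.05],"grip":130},{"rot":[0,0,0],"xyz":[0,0,-0.055],"grip":130},{"rot":[0,0,0],"xyz":[0,0,-0.055],"grip":130}]}}

```text
clock: 7.43
tool_pos: [0.5115, -0.0603, 0.1356]
eef_rot: [0.957, 0.289, 0.002, 0.001]
contact_force: [-0.3, -0.2, -0.6]
opening: 0.49
finger_force: 0.0
```

```bash
python3 - <<'E'
from h import *
S=r.get_state();im=r.snapshot('wrist')[:,:,::-1];cv2.imwrite('pics/w4.png',im);c=cam('wrist',S)
side=r.snapshot('side')[:,:,::-1];cv2.imwrite('pics/s4.png',side);T=S['tool_pos'];sc=cam('side')
print(T,S['clock'],S['contact_force'],S['opening'])
Rt=R.from_quat(S['eef_rot']);print(Rt.inv().apply(np.array([.4678,-.0897,.088])-T))
print(proj(sc,(.5105,-.061,.093)),proj(sc,(.5105,-.061,.077)))
a=cv2.resize(im[150:400,180:380],(400,500),interpolation=3);b=cv2.resize(side[180:270,205:277],(400,500),interpolation=3);cv2.imwrite('pics/c4.png',np.hstack([a,b]))
E
```

```text
[ 0.51146676 -0.0602614   0.13564449] 7.4333 [-0.26728782 -0.19314824 -0.61465028] 0.4897899734268996
[-0.0528249  0.0002387  0.0474646]
[242.7512139  214.39427178] [243.2082989 221.0318748]
```

View pics/c4.png

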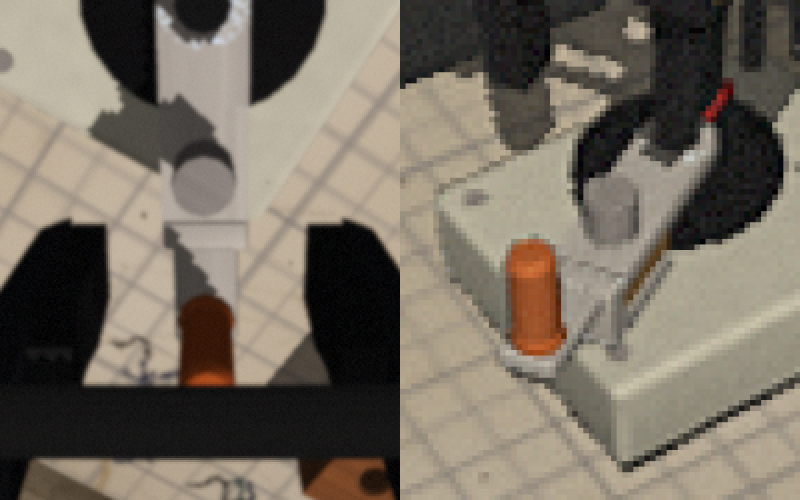

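The pin head sits flat on the fork: in the side half it lies at about (610,210) with no shank showing. The orange post is centred between the fingers, so I move back along the lever and down around it.

Call:
{"name": "carry_out", "arguments": {"plan": [{"rot":[0,0,0],"xyz":[-0.03,0,0],"grip":130},{"rot":[0,0,0],"xyz":[-0.052,0,0],"grip":130},{"rot":[0,0,0],"xyz":[-0.052,0,0.01],"grip":130},{"rot":[0,0,0],"xyz":[-0.052,0,0.03],"grip":130},{"rot":[0,0,0],"xyz":[-0.052,0,0.046],"grip":130},{"rot":[0,0,0],"xyz":[-0.052,0,0.046],"grip":130},{"rot":[0,0,0],"xyz":[-0.052,0,0.046],"grip":255},{"rot":[0,0,0],"xyz":[-0.052,0,0.046],"grip":255}], "squeeze": 40}}

```text
clock: 8.2
tool_pos: [0.4666, -0.089, 0.0881]
eef_rot: [0.957, 0.289, -0.0, -0.0]
contact_force: [0.2, -1.3, -0.2]
opening: 0.365
finger_force: 0.0
```

Call:
{"name": "carry_out", "arguments": {"plan": [{"rot":[0,0,0],"xyz":[0,0,0],"grip":255},{"rot":[0,0,0],"xyz":[0,0,0],"grip":255},{"rot":[0,0,0],"xyz":[0,0,0],"grip":255},{"rot":[0,0,0],"xyz":[0,0,0],"grip":255},{"rot":[0,0,0],"xyz":[0,0,0],"grip":255},{"rot":[0,0,0],"xyz":[0,0,0],"grip":255}]}}

```text
clock: 8.7
tool_pos: [0.4672, -0.0892, 0.0888]
eef_rot: [0.957, 0.289, 0.001, 0.0]
contact_force: [0.8, 0.2, 5.7]
opening: 0.166
finger_force: 40.0
```

Call:
{"name": "carry_out", "arguments": {"plan": [{"rot":[0,0,0.06],"xyz":[0.0002,-0.0059,0],"grip":255},{"rot":[0,0,0.12],"xyz":[0.0007,-0.0119,0],"grip":255},{"rot":[0,0,0.18],"xyz":[0.0016,-0.0177,0],"grip":255},{"rot":[0,0,0.24],"xyz":[0.0028,-0.0235,0],"grip":255},{"rot":[0,0,0.3],"xyz":[0.0044,-0.0293,0],"grip":255},{"rot":[0,0,0.36],"xyz":[0.0063,-0.0349,0],"grip":255},{"rot":[0,0,0.42],"xyz":[0.0086,-0.0404,0],"grip":255},{"rot":[0,0,0.48],"xyz":[0.0111,-0.0457,0],"grip":255}]}}

```text
clock: 9.37
tool_pos: [0.4509, -0.046, 0.0887]
eef_rot: [0.999, 0.051, 0.001, 0.001]
contact_force: [-0.2, -3.2, 6.0]
opening: 0.168
finger_force: 40.0
```

Call:
{"name": "carry_out", "arguments": {"plan": [{"rot":[0,0,0.06],"xyz":[0.0002,-0.0059,0],"grip":255},{"rot":[0,0,0.12],"xyz":[0.0007,-0.0119,0],"grip":255},{"rot":[0,0,0.18],"xyz":[0.0016,-0.0177,0],"grip":255},{"rot":[0,0,0.24],"xyz":[0.0028,-0.0235,0],"grip":255},{"rot":[0,0,0.3],"xyz":[0.0044,-0.0293,0],"grip":255},{"rot":[0,0,0.36],"xyz":[0.0063,-0.0349,0],"grip":255},{"rot":[0,0,0.42],"xyz":[0.0086,-0.0404,0],"grip":255},{"rot":[0,0,0.48],"xyz":[0.0111,-0.0457,0],"grip":255}]}}

```text
clock: 10.03
tool_pos: [0.456, 0.0008, 0.0887]
eef_rot: [0.982, -0.187, -0.0, 0.001]
contact_force: [-1.4, -1.9, 7.3]
opening: 0.169
finger_force: 40.0
```

Call:
{"name": "carry_out", "arguments": {"plan": [{"rot":[0,0,0.05],"xyz":[0.0001,-0.005,0],"grip":255},{"rot":[0,0,0.1],"xyz":[0.0005,-0.0099,0],"grip":255},{"rot":[0,0,0.14],"xyz":[0.001,-0.0138,0],"grip":255},{"rot":[0,0,0.14],"xyz":[0.001,-0.0138,0],"grip":255},{"rot":[0,0,0.14],"xyz":[0.001,-0.0138,0],"grip":255}]}}

```text
clock: 10.45
tool_pos: [0.4618, 0.014, 0.0887]
eef_rot: [0.967, -0.254, -0.001, 0.0]
contact_force: [-1.9, -1.4, 8.1]
opening: 0.172
finger_force: 40.0
```

```bash
python3 - <<'E'
from h import *
S=r.get_state();T=S['tool_pos'];print(T,S['clock'],S['contact_force'],S['opening'])
for n in('wrist','top','side'):
    im=r.snapshot(n)[:,:,::-1];cv2.imwrite(f'pics/{n}5.png',im)
A=np.array([.5495,-.0343])
print('lever angle',np.arctan2(A[1]-T[1],A[0]-T[0]),R.from_quat(S['eef_rot']).as_matrix()[:2,0])
a=cv2.resize(cv2.imread('pics/top5.png')[190:290,220:320],(390,390),interpolation=3);b=cv2.resize(cv2.imread('pics/side5.png')[170:270,200:300],(390,390),interpolation=3);cv2.imwrite('pics/c5.png',np.hstack([a,b]))
E
```

```text
[0.46184247 0.01403376 0.08870031] 10.45 [-1.87027141 -1.35749439  8.14929405] 0.17175991961975334
lever angle -0.5039121845700436 [ 0.87132949 -0.49069745]
```

View pics/c5.png

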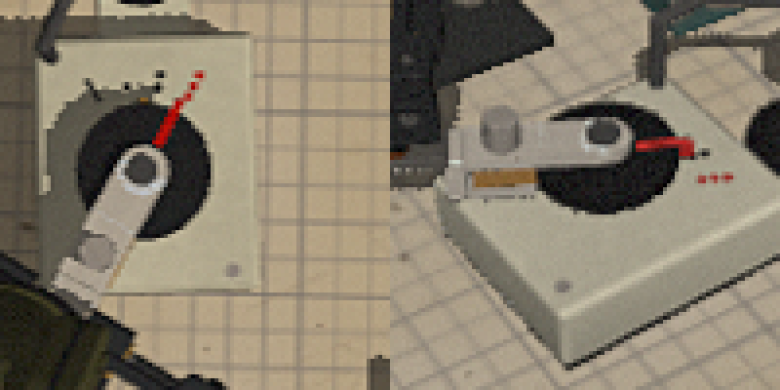

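The top half shows the red pointer aimed at the three red dots, with its tip at about (183,103) and the dots between (183,99) and (200,75). The pin head is still on the fork in both views. Next I check the pointer's angle numerically.

```bash
python3 - <<'E'
from h import *
t=cam('top');A=np.array([.5495,-.034])
def red(f,w):
    im=cv2.imread(f);H,S,V=cv2.split(cv2.cvtColor(im,40));b=np.zeros(H.shape,bool);b[w[1]:w[3],w[0]:w[2]]=1
    return b&((H<6)|(H>172))&(S>130)&(V>70)
for f in('pics/top0.png','pics/top5.png'):
    m=red(f,(235,205,280,232));ys,xs=np.nonzero(m);d={}
    print(f,blobs(m,2))
    for z in(.045,.055,.06):
        P=np.array([onz(t,p,z)[:2] for p in zip(xs,ys)])-A;rr=np.hypot(*P.T);an=np.arctan2(P[:,1],P[:,0])
        for lo,hi in((0,.043),(.043,.07)):
            k=(rr>lo)&(rr<=hi)&(abs(an)<1);print(z,hi,k.sum(),an[k].mean().round(3) if k.any() else None,rr.max().round(3))
E
```

```text
pics/top0.png [([270, 208, 2, 2, 3], [270.7, 208.7]), ([269, 211, 2, 2, 4], [269.5, 211.5]), ([267, 214, 2, 2, 3], [267.7, 214.3]), ([245, 216, 9, 12, 39], [248.8, 221.6])]
0.045 0.043 36 0.637 0.061
0.045 0.07 13 -0.218 0.061
0.055 0.043 37 0.632 0.06
0.055 0.07 12 -0.299 0.06
0.06 0.043 38 0.628 0.06
0.06 0.07 11 -0.384 0.06
pics/top5.png [([270, 208, 2, 2, 3], [270.7, 208.7]), ([269, 211, 2, 2, 3], [269.3, 211.3]), ([259, 214, 10, 14, 44], [263.2, 220.7])]
0.045 0.043 39 -0.389 0.061
0.045 0.07 11 -0.461 0.061
0.055 0.043 40 -0.407 0.06
0.055 0.07 10 -0.475 0.06
0.06 0.043 40 -0.416 0.06
0.06 0.07 10 -0.479 0.06
```

```bash
python3 - <<'E'
from h import *
t=cam('top')
def pts(f,w,z):
    im=cv2.imread(f);H,S,V=cv2.split(cv2.cvtColor(im,40));b=np.zeros(H.shape,bool);b[w[1]:w[3],w[0]:w[2]]=1
    m=b&((H<6)|(H>172))&(S>130)&(V>70);ys,xs=np.nonzero(m);return np.array([onz(t,p,z)[:2] for p in zip(xs,ys)],np.float32)
def line(P):
    v=cv2.fitLine(P,cv2.DIST_L2,0,.001,.001).ravel();v=v*np.sign(v[0]) if v[0]<0 else v;return np.arctan2(v[1],v[0]),P.mean(0)
D=onz(t,(269.3,211.4),.045)[:2]
for z in(.045,.052,.06):
    a0,c0=line(pts('pics/top0.png',(235,205,262,232),z));P=pts('pics/top5.png',(255,216,268,232),z);a1,c1=line(P)
    n0=np.array([-np.sin(a0),np.cos(a0)]);n1=np.array([-np.sin(a1),np.cos(a1)])
    A=np.linalg.solve(np.array([n0,n1]),[n0@c0,n1@c1])
    print(z,'rot',a0-a1,a0,a1,'axis',A)
    for X in(A,np.array([.5495,-.034])):print('  dot r,bearing',np.hypot(*(D-X)),np.arctan2(D[1]-X[1],D[0]-X[0]),'ptr',np.arctan2(c1[1]-X[1],c1[0]-X[0]))
# wrist view
im=cv2.imread('pics/wrist5.png');cv2.imwrite('pics/w5c.png',cv2.resize(im[0:210,140:420],None,fx=2.5,fy=2.5,interpolation=3))
E
```

```text
0.045 rot 1.0437032 0.59847283 -0.44523036 axis [ 0.54973125 -0.03252785]
  dot r,bearing 0.05370845443780602 -0.49530439602522247 ptr -0.44523016
  dot r,bearing 0.05323075619795504 -0.4689040767029282 ptr -0.3937337787136427
0.052 rot 1.0437031 0.5984553 -0.4452478 axis [ 0.5495479  -0.03281019]
  dot r,bearing 0.05373661828513552 -0.4890600233902125 ptr -0.44524798
  dot r,bearing 0.05323075619795504 -0.4689040767029282 ptr -0.4053857277963913
0.06 rot 1.0437262 0.5984639 -0.44526228 axis [ 0.5493391  -0.03313332]
  dot r,bearing 0.05377049601937423 -0.48193064506369837 ptr -0.44526216
  dot r,bearing 0.05323075619795504 -0.4689040767029282 ptr -0.4189957149761263
```

View pics/w5c.png

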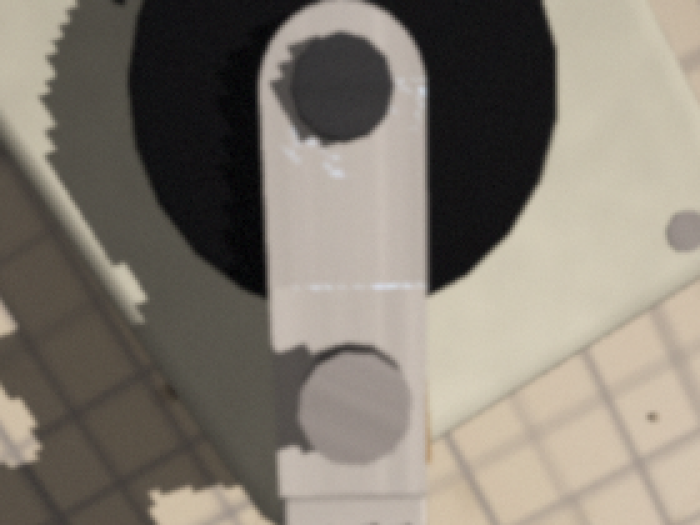

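The wrist crop shows the pin head seated in the fork at about (355,405), with the lever straight. The dial fit gives about 1.04 rad, roughly 0.03–0.04 short of the mark, so I add 0.03 rad.

Call:
{"name": "carry_out", "arguments": {"plan": [{"rot":[0,0,0.015],"xyz":[0,-0.0015,0],"grip":255},{"rot":[0,0,0.03],"xyz":[0.0001,-0.003,0],"grip":255},{"rot":[0,0,0.03],"xyz":[0.0001,-0.003,0],"grip":255},{"rot":[0,0,0.03],"xyz":[0.0001,-0.003,0],"grip":255},{"rot":[0,0,0.03],"xyz":[0.0001,-0.003,0],"grip":255},{"rot":[0,0,0.03],"xyz":[0.0001,-0.003,0],"grip":255}]}}

```text
clock: 11.1
tool_pos: [0.4631, 0.0163, 0.0887]
eef_rot: [0.963, -0.268, -0.001, 0.0]
contact_force: [-3.6, -0.9, 8.7]
opening: 0.167
finger_force: 40.0
```

```bash
python3 - <<'E'
from h import *
S=r.get_state();T=S['tool_pos'];x=R.from_quat(S['eef_rot']).as_matrix()[:2,0];print(T,S['clock'],S['contact_force'],'yaw',np.arctan2(x[1],x[0]),'pos ang',np.arctan2(-.0343-T[1],.5495-T[0]))
im=r.snapshot('top')[:,:,::-1];cv2.imwrite('pics/top6.png',im)
t=cam('top')
def line(im,w,z=.052):
    H,S,V=cv2.split(cv2.cvtColor(im,40));b=np.zeros(H.shape,bool);b[w[1]:w[3],w[0]:w[2]]=1
    ys,xs=np.nonzero(b&((H<6)|(H>172))&(S>130)&(V>70));P=np.array([onz(t,p,z)[:2] for p in zip(xs,ys)],np.float32)
    v=cv2.fitLine(P,cv2.DIST_L2,0,.001,.001).ravel();v=v*np.sign(v[0]);return np.arctan2(v[1],v[0]),P.mean(0)-[.5495,-.0328]
for f,w in(('top0',(235,205,262,232)),('top5',(255,216,268,232)),('top6',(255,216,268,232))):
    a,c=line(cv2.imread(f'pics/{f}.png'),w);print(f,a,np.arctan2(c[1],c[0]))
E
```

```text
[0.46309537 0.01625324 0.08871348] 11.1 [-3.60582908 -0.87000721  8.7159332 ] yaw -0.5431203847520977 pos ang -0.529373430444244
top0 0.5984553 0.5972690863374279
top5 -0.4452478 -0.4448388009544256
top6 -0.4730656 -0.456467314867283
```

```bash
python3 -c "
from plant import r
print(r.finish_job())"
```

```text
the job is handed in; nothing more can be done
None
```

I pushed the pin fully home and turned the lever clockwise to the third mark. I handed the job in at about 11 s with the gripper still holding the grip; the last picture put the dial at about 1.05–1.07 rad against the 1.08 rad click.

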